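# Fit a lug plate in a handle base and hold the base against the sprung riveting fence

## Task

Drop the brass lug plate into the recess of the black handle base lying in the riveting jig and press it down until its foot is flush all round. Then slide the base along the jig against the yellow sprung fence and push until the fence's red pointer stands in the green part of its scale, never running the fence to the end of its travel, and finish there, still holding that steady push so that a colleague can rivet it: do not let go. Push on the parts, not on the fence, and leave the other things on the bench undisturbed.

Things in the scene. Friction and masses are not known exactly. Their poses are not given: they have to be found in the camera images.
- lug: Loose brass lug plate, 120 g: foot 40 (x) x 28 (y) x 12 (z) mm with an upright lug on its middle, 26 (x) x 12 (y) mm, top rounded, 42 mm above the underside, with a dark cross hole. Pinch the lug across its 12 mm (along y). Origin: centre of the underside, z up. The same turned half round. Stands on the bench left of the jig.
- base: Loose black handle base, 250 g: block 80 (x) x 56 (y) x 30 (z) mm; recess in the middle of its top 43 (x) x 31 (y) mm, 12 mm deep, 2 mm chamfer. Origin: centre of underside, x towards the fence, z up. Lug plate fully home: its underside 18 mm above this origin, foot level with the base's top. Lies on the jig's bed between the rails, 35 to 65 mm short of the fence.
- jig: Riveting jig, fixed: steel bed 250 (x) x 110 (y) mm, top 12 mm above the bench. Two green guide rails along x, 60 mm apart inside, 16 mm wide, 14 mm above the bed. At the +x end a green post 60 mm wide, 48 mm above the bench, near face at jig x = 108 mm. Origin: centre of the bed's underside, z up, x from the open end towards the fence.
- fence_face (a point): Centre of the face, towards jig -x, of the yellow sprung fence: 52 mm wide, 30 high, 12 thick; face at jig x = 60 mm, z = 27.5 mm when free; slides along jig x; this point rides with it. A red pointer on its +y side stands over a scale on the +y rail: white, with the green part at fence travels of 7 to 17 mm.
- fence (a joint): Travel of the fence in m along jig +x: 0 free, 0.025 at the end of its travel. A spring pushes it back: 4 N at 0, growing 0.6 N per mm (8 N where the green part starts, 11 N in its middle, 14 N at its end). With the base against the fence, the base's origin is 40 mm short of the face.
- ring: Steel ring 48 mm across, 10 mm high, lying on the bench; loose bystander, leave alone. Origin: centre of underside.
- setter: Steel rivet setter, round, 36 mm across its foot, 50 mm high, standing; loose bystander, leave alone. Origin: centre of underside.
- finished: Finished black handle base of the same outside size with brass lug already riveted on, 60 mm high, standing on the bench away from the jig; loose bystander, leave alone. Origin: centre of underside.
- driver: Screwdriver with orange handle, lying on the bench; loose bystander, leave alone.
- hammer: Hammer lying on the bench; loose bystander, leave alone.
- jar: Jar 60 mm across, 75 mm high, black cap; loose bystander, leave alone. Origin: centre of underside.
Mind the look-alikes: they are no part of the job. Of the things shaped like the lug, the brass one is meant.

How it is judged (in metres and radians):
On the way, in this order (a step that is already met when the one before it is completed fails the run):
1. the lug plate lies fully home in the recess of the base, in the jig (z of lug in the frame of base between 0.0155 and 0.0205 m and horizontal distance between lug and base below 0.005 m and angle between the z axis of lug and the z axis of base, either way round below 0.07 rad and z of base in the frame of jig below 0.016 m and angle between the x axis of base and the x axis of jig, either way round below 0.08 rad and angle between the z axis of base and the z axis of jig, either way round below 0.06 rad), for 0.2 s.
2. the base is pushed against the fence with its pointer in the green (all of step 1 and value of joint fence between 0.006 and 0.019 m and contact force between base and fence between 6 and 18 N), for 0.5 s.
At the end, for the whole second after the job is handed in: The lug plate is fully home in the base (foot level within 2.5 mm, tilt under 0.07 rad), the base flat between the rails; the robot's fingers, pushing on base or lug and not on the fence, hold the base still against the fence with the fence 6 to 19 mm in and 6 to 18 N between base and fence (all of step 2 and (contact force between the fingers and base above 2 N or contact force between the fingers and lug above 2 N) and contact force between the fingers and fence below 0.5 N and linear speed of base below 0.02 m/s); the arm keeps its last pose, push and grip.
It fails at once if the fence is run to the end of its travel (value of joint fence above 0.0245 m).
It fails at once if a bystander is disturbed (moved more than 20 mm) (distance of any of ring, setter, finished, driver, hammer, jar from where it was at the start of the episode above 0.02 m).
It also fails if it takes over 54 s, if anything falls off the work surface, if the arm or the gripper's body presses on something with over 40 N, if the wrist force passes 120 N, or if a joint passes its speed limit or range.

## Robot

A 6-joint arm with a two-finger parallel gripper is mounted at the origin on the work surface. World frame = base frame: x ahead of the robot, y to its left, z up, the work surface at z = 0. Lengths are in mm, angles in rad, forces in N, time in s.
With the tool pointing down it reaches from about 350 to 875 mm from the base axis. Payload 4.2 kg.
Tool frame: the origin (TCP) lies on the mounting face of the last link; the fingertips stand 173 mm ahead of it and the grasp point (between the pads) lies 155 mm ahead of it; z points along the fingers, y is the line along which they close (so a half turn about z gives the same grasp; the last joint's range is limited). The gripper opens to 85 mm and grips with 20 to 120 N. Pads are 22 mm wide; open, the fingers measure 114 mm over their backs; the gripper's body (76 mm by 85 mm) begins 54 mm behind the grasp point. The pads swing forward as they close: fully open they stand 13 mm farther back than shut.
Start: joints at [-0.987, 0.385, 0.008, 0, -1.194, -0.259], TCP at [199.465, -592.295, 404.712] pointing down, gripper open.
Joint ranges: [-3.14, 3.14], [-1.21, 2.06], [-1.07, 1.41], [-3.16, 2.05], [-2.99, -0.16], [-3.1, 3.1]. Speed limits (rad/s): [2.79, 2.79, 3.14, 3.14, 3.14, 3.14].

## Interface

Orientations are given as a unit quaternion [x, y, z, w].
In Python, from bench import arm gives the robot as it stands. The module is installed in compiled form; this text tells all that it offers.
- The arm moves only by the tool move_arm, never from a script. Its arguments are lists of equal length, an entry for each row: "fingers": the finger opening in mm, from 0 to 85.4; "travel": the shift along the tool's x, y, z in mm, a list of three; "dr": the turn, a rotation vector about the tool's x, y, z in rad, a list of three. A call has 1 to 10 rows; each row is the pose to reach, as a shift and turn from the pose commanded when the call began, along the tool's axes at that moment; what a row does not reach only later rows make up. A row lasts 1/10 s, in which the tool goes at most 50 mm and 8.59 degrees, less where a joint would pass 70% of its speed; a pose out of reach is approached as far as the arm can. A call with a gripper value outside its range is refused whole. The fingers move at their own pace and stop on an object; the grip force is fixed at half the most. Time passes only in rows, so rows that repeat a pose let the fingers close. It gives the time, the measured TCP pose, the force, the opening and the grip force at its end, in the units of the state.
- arm.read_state(): the state, without advancing time (a new reading comes with each control period).
- arm.get_image(name): name is "scene" or "top"; returns the picture (420x560x3 uint8, red, green, blue); there is no depth.
- arm.camera_model(name): a dict with "intrinsics" (3x3 intrinsics, pixels), "k1" (the pictures are not rectified: a ray, as slopes to the right and down, at radius r is drawn at 1 + k1 r^2 times it, then the intrinsics apply), "pose" (4x4, takes a point from camera to world coordinates). Camera axes: x right, y up, looking along -z (the intrinsics and any distortion apply to the point x, -y, -z); pixel columns grow to the right and rows downward; lengths in mm; the calibration is good to about 2 mm. A picture is of the moment at which its call begins. camera_model takes no time and is no camera call.
- arm.job_done(): hands the job in; it is judged then, once.
The state is a dict: "clock": time; "joints": joint angles; "joint_vel": joint speeds; "joint_efforts": joint torques, N m; "position": TCP position; "ee_rot": TCP orientation; "contact_force": force on the tool from outside, world axes, zero at the start; "wrist_torque": the same for the moment, N m; "gripper_width": finger opening in mm; "grasp_force": force on a finger pad.
Only numpy, scipy, OpenCV 4.12 (cv2) and the standard library are available. Lean on these libraries where they do the work, as an engineer would, in place of code of your own. Each camera call takes 0.05 s, during which the arm holds its last target. There are 200 camera calls.

## Working session

There is one attempt and no reset: what is moved stays moved. The work goes in short steps, Python scripts to look and compute and a tool call to move; the robot and the scene stay as the last step left them, time stands still between calls to the robot, and variables do not carry over. Pictures are saved under pics/ and viewed, at most 10 in all, crops included, and the job is handed in when it is done.

Besides the shell and the picture viewer there is one more tool, called after "Call:" as name(argument=value, ...) on one line, values as JSON. move_arm: Moves the arm, as the interface text tells. Its arguments: {"type":"object","properties":{"fingers":{"type":"array","items":{"type":"number"}},"travel":{"type":"array","items":{"type":"array","items":{"type":"number"}}},"dr":{"type":"array","items":{"type":"array","items":{"type":"number"}}}},"required":["fingers","travel","dr"]}

```bash
mkdir -p pics
cat > h.py <<'E'
import numpy as np, cv2
from bench import arm
def save(n,f,box=None,s=1):
    im=arm.get_image(n)
    np.save(f'pics/{f}.npy',im)
    if box: im=im[box[1]:box[3],box[0]:box[2]]
    cv2.imwrite(f'pics/{f}.png',cv2.resize(im[:,:,::-1],None,fx=s,fy=s,interpolation=cv2.INTER_CUBIC))
def ray(n,u,v):
    c=arm.camera_model(n);K=np.array(c['intrinsics']);P=np.array(c['pose'])
    d=cv2.undistortPoints(np.array([[[u,v]]],float),K,np.array([c['k1'],0,0,0,0.]),None,None,None)[0,0] if False else None
    x=(u-K[0,2])/K[0,0];y=(v-K[1,2])/K[1,1];a,b=x,y
    for _ in range(30):
        f=1+c['k1']*(a*a+b*b);a,b=x/f,y/f
    return P[:3,3],P[:3,:3]@np.array([a,-b,-1])
def onz(n,u,v,z):
    o,d=ray(n,u,v);return o+d*(z-o[2])/d[2]
def proj(n,p):
    c=arm.camera_model(n);K=np.array(c['intrinsics']);P=np.array(c['pose'])
    q=P[:3,:3].T@(np.array(p,float)-P[:3,3]);x,y=q[0]/-q[2],-q[1]/-q[2];f=1+c['k1']*(x*x+y*y)
    return K[0,0]*x*f+K[0,2],K[1,1]*y*f+K[1,2]
E
python3 - <<'E'
from h import *
for n in('scene','top'):
    save(n,n+'0'); c=arm.camera_model(n);print(n,np.round(c['intrinsics'],1).tolist(),c['k1'],np.round(c['pose'],3).tolist())
print(arm.read_state())
E
```

```text
scene [[415.7, 0.0, 277.9], [0.0, 415.7, 205.9], [0.0, 0.0, 1.0]] -0.012053646166574923 [[-0.835, -0.317, 0.45, 963.926], [0.55, -0.513, 0.659, 565.935], [0.021, 0.798, 0.602, 645.641], [0.0, 0.0, 0.0, 1.0]]
top [[475.6, 0.0, 282.3], [0.0, 475.6, 205.5], [0.0, 0.0, 1.0]] -0.06606474724322785 [[-0.005, 0.988, -0.154, 325.783], [-1.0, -0.006, -0.004, -75.164], [-0.005, 0.154, 0.988, 1257.316], [0.0, 0.0, 0.0, 1.0]]
{'clock': 0.1, 'joints': array([-9.87394820e-01,  3.85473266e-01,  6.74755508e-03, -4.11452612e-04,
       -1.19403256e+00, -2.58581578e-01]), 'joint_vel': array([ 7.18181839e-04, -2.28552750e-03,  1.81465603e-03,  2.39481684e-03,
       -2.49189015e-03,  1.15477533e-05]), 'joint_efforts': array([-8.81803389e-04, -3.93318307e+01,  1.88930047e+01,  4.19801205e+00,
       -2.56967018e-03,  8.74378628e-06]), 'position': array([ 199.41822454, -592.13244023,  403.73215433]), 'ee_rot': array([-1.61621965e-01,  9.86852239e-01,  9.73463803e-04, -2.26363993e-04]), 'contact_force': array([ 0.005716  , -0.37570198, -0.61533557]), 'wrist_torque': array([ 0.02798289, -0.01796499,  0.00554299]), 'grasp_force': 0.0, 'gripper_width': 85.19253410151184}
```

View pics/scene0.png

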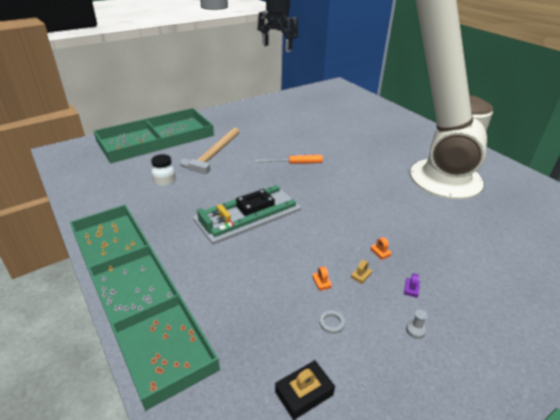

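View pics/top0.png

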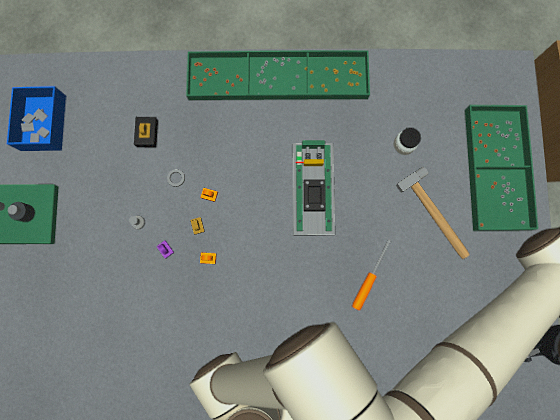

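Could be taken for the lug, as scene pixel / top pixel: brass (362,271)/(197,226); orange (322,278)/(209,195) and (382,248)/(208,258); purple (414,285)/(165,249); the riveted brass one on the finished base (305,380)/(145,130). I choose the brass one at (197,226) in the top view. The jig is around top (314,190), with its fence at (314,157) and the base at (314,195).

Run:
```python
from h import *
t=np.load('pics/top0.npy')
a=cv2.resize(t[180:280,150:230],(400,500),interpolation=cv2.INTER_CUBIC);b=cv2.resize(t[138:238,274:354],(400,500),interpolation=cv2.INTER_CUBIC)
cv2.imwrite('pics/c1.png',np.hstack([a,b])[:,:,::-1])
hsv=cv2.cvtColor(t,cv2.COLOR_RGB2HSV)
print(hsv[226,190:206].tolist())
print(t[195,290:338].tolist())
```

```text
[[101, 32, 137], [106, 54, 146], [20, 199, 181], [22, 190, 177], [21, 185, 176], [21, 174, 180], [21, 186, 180], [21, 185, 187], [22, 168, 73], [21, 175, 125], [21, 192, 187], [22, 197, 185], [24, 170, 204], [15, 6, 79], [102, 27, 142], [90, 17, 138]]
[[124, 133, 133], [122, 128, 133], [129, 134, 134], [146, 149, 148], [144, 150, 148], [138, 143, 142], [81, 112, 95], [56, 122, 85], [60, 119, 88], [59, 121, 89], [54, 121, 84], [60, 125, 91], [94, 131, 111], [116, 115, 114], [37, 42, 40], [58, 62, 58], [64, 61, 59], [55, 56, 50], [34, 36, 34], [50, 52, 49], [62, 61, 60], [60, 55, 55], [59, 54, 52], [60, 61, 59], [56, 62, 62], [63, 62, 60], [56, 60, 53], [61, 57, 61], [55, 51, 51], [56, 51, 56], [25, 23, 23], [43, 49, 43], [68, 68, 66], [55, 52, 52], [49, 53, 46], [59, 90, 73], [55, 125, 88], [54, 118, 85], [57, 122, 88], [52, 118, 83], [62, 127, 90], [113, 152, 127], [153, 153, 156], [137, 140, 143], [115, 121, 118], [125, 130, 133], [123, 131, 131], [127, 135, 135]]
```

View pics/c1.png

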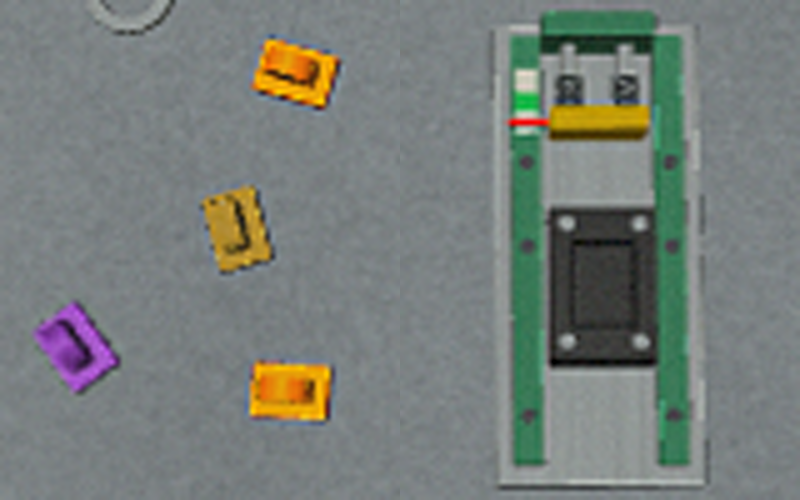

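```bash
cat >> h.py <<'E'
def quad(mask,n,z):
    c=max(cv2.findContours(mask.astype(np.uint8),cv2.RETR_EXTERNAL,cv2.CHAIN_APPROX_NONE)[0],key=cv2.contourArea)[:,0]
    p=np.array([onz(n,u,v,z)[:2] for u,v in c]).astype(np.float32)
    r=cv2.minAreaRect(p); return np.round(r[0],1),np.round(r[1],1),round(r[2],1)
E
python3 - <<'E'
from h import *
t=np.load('pics/top0.npy');hsv=cv2.cvtColor(t,cv2.COLOR_RGB2HSV).astype(int)
def win(m,x0,y0,x1,y1):
    w=np.zeros_like(m);w[y0:y1,x0:x1]=m[y0:y1,x0:x1];return w
H,S,V=hsv[...,0],hsv[...,1],hsv[...,2]
m=win((H>12)&(H<32)&(S>110),185,212,210,240)
print('lug z12',quad(m,'top',12), m.sum())
dk=win((m*0==0)&(V<85)&(S<60),303,177,333,214)
k=cv2.morphologyEx(dk.astype(np.uint8),cv2.MORPH_CLOSE,np.ones((7,7)))
print('base z42',quad(k,'top',42))
k=win((V<45),306,184,332,208);ys,xs=np.nonzero(k);print('recess rim', [onz('top',u,v,42)[:2].round(1).tolist() for u,v in((xs.min(),ys.min()),(xs.max(),ys.max()),(xs.mean(),ys.mean()))],len(xs))
g=win((H>60)&(H<85)&(S>70),290,138,340,238)
for n_,box in(('L',(290,165,306,236)),('R',(322,165,342,236))):print('rail',n_,quad(win(g,*box),'top',26))
print('fence',quad(win((H>15)&(H<32)&(S>150),300,150,328,168),'top',42.5))
r=win(((H<8)|(H>172))&(S>150),285,150,312,172);print('pointer',quad(r,'top',30))
# scene: lug
s=np.load('pics/scene0.npy');h=cv2.cvtColor(s,cv2.COLOR_RGB2HSV).astype(int)
mb=win((h[...,0]>12)&(h[...,0]<32)&(h[...,1]>110),345,255,378,285);ys,xs=np.nonzero(mb);print('scene lug',xs.min(),xs.max(),ys.min(),ys.max(),xs.mean(),ys.mean())
for nm,u,v in(('ring',176,177),('setter',137,223)):print(nm,onz('top',u,v,10).round(0))
print('tcp axis',arm.read_state()['ee_rot'])
E
```

```text
lug z12 (array([468.6, 155.3]), array([40.5, 27.5]), 15.3) 159
base z42 (array([ 541.1, -157.2]), array([65. , 81.7]), 89.7)
recess rim [[566.1, -137.7], [521.1, -170.8], [546.5, -155.6]] 56
rail L (array([ 539.6, -114.6]), array([ 15.9, 173.4]), 89.4)
rail R (array([ 539.1, -190.7]), array([ 15.8, 173.6]), 88.9)
fence (array([ 630.1, -153.1]), array([50. , 16.2]), 89.7)
pointer (array([ 633.4, -115.4]), array([15.9,  0. ]), 89.7)
scene lug 352 370 261 282 361.359649122807 272.0833333333333
ring [599. 215.  10.]
setter [475. 316.  10.]
tcp axis [-1.61621965e-01  9.86852239e-01  9.73463803e-04 -2.26363993e-04]
```

```bash
cat >> h.py <<'E'
from scipy.spatial.transform import Rotation as R
def go(p,yaw):
    "travel and dr from the measured pose to TCP p (mm), tool y at world angle yaw deg, tool z down"
    s=arm.read_state();r=R.from_quat(s['ee_rot']);y=np.array([np.cos(np.radians(yaw)),np.sin(np.radians(yaw)),0]);z=np.array([0,0,-1.])
    g=R.from_matrix(np.column_stack([np.cross(y,z),y,z]))
    print('at',s['clock'],s['position'].round(1),'F',s['contact_force'].round(1),'w',round(s['gripper_width'],1),round(s['grasp_force'],1),'travel',r.inv().apply(np.array(p)-s['position']).round(1),'dr',(r.inv()*g).as_rotvec().round(4))
E
python3 - <<'E'
from h import *
go([468.6,155.3,300],105.0)
go([468.6,155.3,300],285.0)
E
```

```text
at 0.1 [ 199.4 -592.1  403.7] F [ 0.  -0.4 -0.6] w 85.2 0.0 travel [-493.6  622.3  104.9] dr [ 0.002  -0.0002  0.0629]
at 0.1 [ 199.4 -592.1  403.7] F [ 0.  -0.4 -0.6] w 85.2 0.0 travel [-493.6  622.3  104.9] dr [ 3.0000e-04  3.1000e-03 -3.0787e+00]
```

Call:
move_arm(fingers=[45,45,45,45,45,45,45,45,45,45], travel=[[-31,39,6],[-62,78,12],[-93,117,18],[-124,156,24],[-155,195,30],[-186,234,36],[-217,273,42],[-248,312,48],[-279,351,54],[-310,390,60]], dr=[[0,0,0.006],[0,0,0.012],[0,0,0.018],[0,0,0.024],[0,0,0.03],[0,0,0.036],[0,0,0.042],[0,0,0.048],[0,0,0.055],[0,0,0.063]])

```text
clock: 1.1
position: [368.1, -123.5, 344.8]
ee_rot: [-0.13, 0.991, 0.0, 0.0]
contact_force: [0.9, -0.7, 0.0]
gripper_width: 45.2
grasp_force: 0.0
```

Run:
```python
from h import *
go([468.6,155.3,300],105.0)
```

```text
at 1.1 [ 368.1 -123.5  344.8] F [ 0.9 -0.7  0. ] w 45.2 0.0 travel [-169.1  243.3   44.9] dr [-0.0001  0.0005 -0.0003]
```

Call:
move_arm(fingers=[45,45,45,45,45,45,45,45,45], travel=[[-26,37,7],[-52,74,14],[-78,112,21],[-104,149,28],[-130,187,35],[-156,224,42],[-169,243,45],[-169,243,45],[-169,243,45]], dr=[[0,0,0],[0,0,0],[0,0,0],[0,0,0],[0,0,0],[0,0,0],[0,0,0],[0,0,0],[0,0,0]])

```text
clock: 2.0
position: [468.1, 152.8, 299.4]
ee_rot: [-0.131, 0.991, -0.0, -0.001]
contact_force: [-0.2, 0.0, 0.2]
gripper_width: 44.9
grasp_force: 0.0
```

Run:
```python
from h import *
go([468.6,155.3,188],105.0)
save('scene','s1',(300,180,440,320),4)
c=arm.read_state()['position'];print([np.round(proj('scene',q),1).tolist() for q in ([468.6,155.3,0],[468.6,155.3,42],[c[0],c[1],c[2]-173])])
```

```text
at 2.0 [468.1 152.8 299.4] F [-0.2  0.   0.2] w 44.9 0.0 travel [ -1.3   2.4 111.4] dr [-0.0005 -0.002   0.0001]
[[359.8, 275.4], [362.6, 261.2], [368.0, 228.9]]
```

View pics/s1.png

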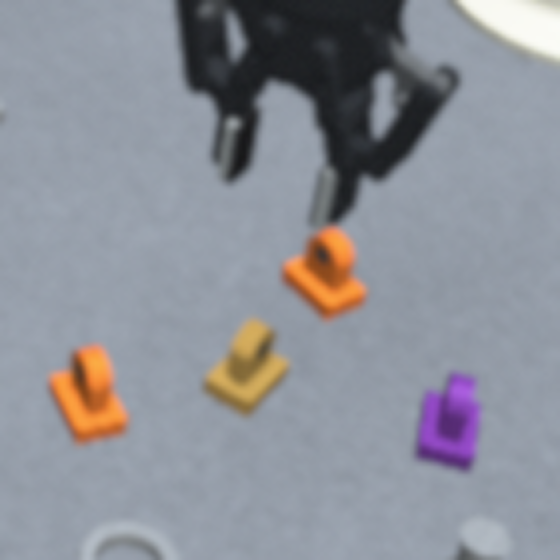

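Fingers are open about 60 px above-right of the brass lug (crop 250,365 = scene 362,271), lug apex at scene (364.5,260.5). Compare the predicted foot corners.

Run:
```python
from h import *
a=np.radians(15.3)
for sx,sy in((1,1),(1,-1),(-1,1),(-1,-1)):
    d=R.from_rotvec([0,0,a]).apply([20*sx,14*sy,0])
    print(sx,sy,[np.round((np.array(proj('scene',np.array([468.6,155.3,z])+d))-[300,180])*4,0).tolist() for z in(0,12)])
```

```text
1 1 [[241.0, 416.0], [244.0, 400.0]]
1 -1 [[196.0, 389.0], [199.0, 373.0]]
-1 1 [[282.0, 374.0], [285.0, 358.0]]
-1 -1 [[237.0, 349.0], [240.0, 333.0]]
```

Call:
move_arm(fingers=[45,45,45,45], travel=[[0,0,25],[0,0,50],[0,0,60],[0,0,60]], dr=[[0,0,0],[0,0,0],[0,0,0],[0,0,0]])

```text
clock: 2.45
position: [468.0, 151.7, 239.1]
ee_rot: [-0.13, 0.992, -0.001, -0.001]
contact_force: [-0.2, -0.2, 0.1]
gripper_width: 45.2
grasp_force: 0.0
```

Run:
```python
from h import *
go([468,155.6,189],105.0)
```

```text
at 2.45 [468.  151.7 239.1] F [-0.2 -0.2  0.1] w 45.2 0.0 travel [-1.1  3.8 50.1] dr [-0.0011 -0.003  -0.0015]
```

Call:
move_arm(fingers=[45,45,45,45,45,45], travel=[[-1,4,10],[-1,4,22],[-1,4,35],[-1,4,46],[-1,4,50],[-1,4,50]], dr=[[-0.001,-0.003,-0.001],[-0.001,-0.003,-0.001],[-0.001,-0.003,-0.001],[-0.001,-0.003,-0.001],[-0.001,-0.003,-0.001],[-0.001,-0.003,-0.001]])

```text
clock: 3.05
position: [468.5, 157.2, 189.6]
ee_rot: [-0.131, 0.991, 0.001, 0.001]
contact_force: [-0.4, -0.2, 0.0]
gripper_width: 44.7
grasp_force: 0.0
```

Run:
```python
from h import *
go([468,155.6,189],105.0)
save('scene','s2',(310,200,420,300),5)
```

```text
at 3.05 [468.5 157.2 189.6] F [-0.4 -0.2  0. ] w 44.7 0.0 travel [ 0.9 -1.4  0.6] dr [0.0007 0.0025 0.0011]
```

View pics/s2.png

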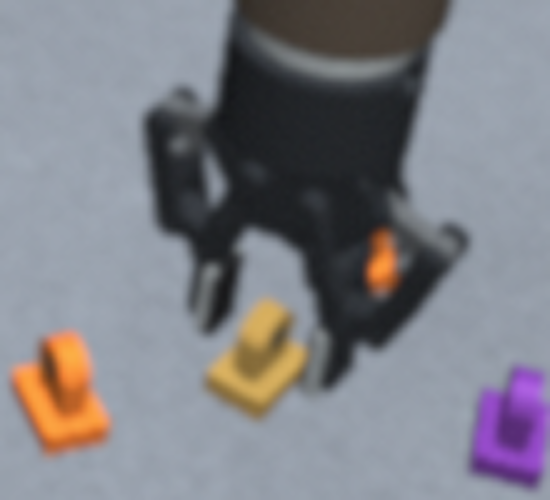

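Call:
move_arm(fingers=[25,8,0,0,0,0,0], travel=[[1,-1,0],[1,-1,0],[1,-1,0],[1,-1,0],[1,-1,0],[1,-1,0],[1,-1,0]], dr=[[0,0.001,0],[0,0.001,0],[0,0.001,0],[0,0.001,0],[0,0.001,0],[0,0.001,0],[0,0.001,0]])

```text
clock: 3.8
position: [468.0, 156.1, 190.6]
ee_rot: [-0.131, 0.991, 0.001, 0.001]
contact_force: [-2.1, -0.5, 6.0]
gripper_width: 10.5
grasp_force: 59.6
```

Run:
```python
from h import *
go([468,155.6,189],105.0)
```

```text
at 3.8 [468.  156.1 190.6] F [-2.1 -0.5  6. ] w 10.5 59.6 travel [ 0.1 -0.5  1.6] dr [0.0012 0.0031 0.0014]
```

Call:
move_arm(fingers=[0,0,0,0,0], travel=[[0,0,-15],[0,0,-45],[0,0,-85],[0,0,-100],[0,0,-100]], dr=[[0,0.003,0],[0,0.003,0],[0,0.003,0],[0,0.003,0],[0,0.003,0]])

```text
clock: 4.3
position: [468.0, 156.0, 292.0]
ee_rot: [-0.131, 0.991, 0.002, 0.002]
contact_force: [0.3, 0.0, -1.1]
gripper_width: 10.9
grasp_force: 58.7
```

Run:
```python
from h import *
go([542.5,-154,280],89.2)
```

```text
at 4.3 [468. 156. 292.] F [ 0.3  0.  -1.1] w 10.9 58.7 travel [   8.6 -318.8   11. ] dr [0.0036 0.0037 0.2768]
```

Call:
move_arm(fingers=[0,0,0,0,0,0,0,0,0,0], travel=[[1,-30,1],[2,-70,3],[3,-110,5],[4,-155,7],[5,-200,9],[6,-245,11],[8,-285,11],[8.6,-311,11],[8.6,-319,11],[8.6,-319,11]], dr=[[0,0,0.03],[0,0,0.06],[0,0,0.1],[0,0,0.14],[0,0,0.18],[0,0,0.22],[0.003,0.003,0.26],[0.003,0.003,0.277],[0.003,0.003,0.277],[0.003,0.003,0.277]])

```text
clock: 5.3
position: [541.7, -155.3, 276.6]
ee_rot: [0.008, 1.0, -0.001, -0.004]
contact_force: [-0.5, 0.5, -0.0]
gripper_width: 10.7
grasp_force: 58.9
```

Run:
```python
from h import *
go([542.5,-154,280],89.2)
save('top','t3');save('scene','s3')
t=np.load('pics/top3.npy') if 0 else np.load('pics/t3.npy');s=np.load('pics/s3.npy')
a=cv2.resize(t[138:238,274:354],(400,500),interpolation=cv2.INTER_CUBIC);b=cv2.resize(s[160:260,190:270],(400,500),interpolation=cv2.INTER_CUBIC)
cv2.imwrite('pics/c3.png',np.hstack([a,b])[:,:,::-1])
```

```text
at 5.3 [ 541.7 -155.3  276.6] F [-0.5  0.5 -0. ] w 10.7 58.9 travel [-0.8  1.3 -3.4] dr [-0.0022 -0.0072 -0.0025]
```

View pics/c3.png

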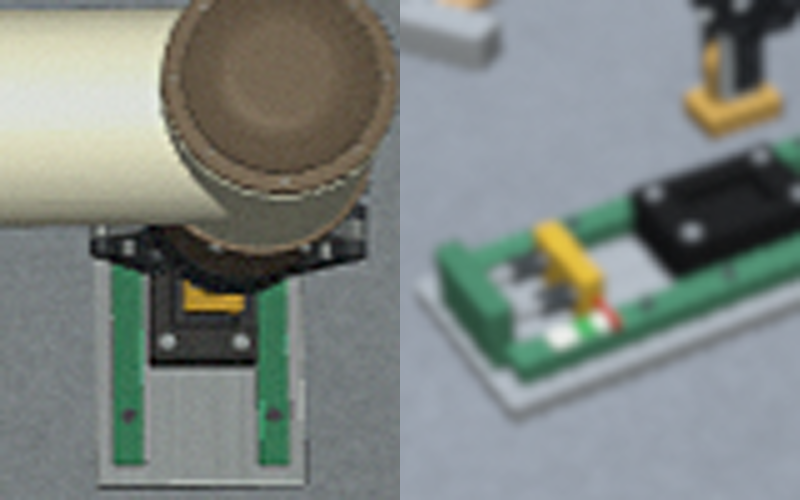

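Scene crop: the held brass foot is at scene (247–267,168–188), level, and above the base with its four bright screws; the top view shows the foot's front half at crop (214,300). I'll locate the base centre from the screws in both views, and the held foot in the scene view.

```bash
cat > m.py <<'E'
from h import *
def screws(im,box,n):
    V=im.max(2).astype(float);x0,y0,x1,y1=box;w=V[y0:y1,x0:x1]
    out=[]
    for u,v in n:
        u0,v0=int(round(u)),int(round(v));p=V[v0-2:v0+3,u0-2:u0+3];p=np.clip(p-90,0,None);yy,xx=np.mgrid[v0-2:v0+3,u0-2:u0+3];out.append([(p*xx).sum()/p.sum(),(p*yy).sum()/p.sum()])
    return np.array(out)
def tri(a,b):
    o1,d1=ray('top',*a);o2,d2=ray('scene',*b);k=np.linalg.lstsq(np.column_stack([d1,-d2]),o2-o1,rcond=None)[0]
    p,q=o1+k[0]*d1,o2+k[1]*d2;return (p+q)/2,p-q
E
python3 - <<'E'
from m import *
t=np.load('pics/top0.npy');s=np.load('pics/s3.npy')
A=screws(t,(0,0,1,1),[(307.4,182.2),(322.2,182.2),(307.4,206.2),(322.2,206.2)])
B=screws(s,(0,0,1,1),[(240.8,198.6),(262.2,191.4),(248.4,206.4),(269.4,198.5)])
print(A.round(2).tolist(),B.round(2).tolist())
for n,X in(('top',A),('scene',B)):
    P=np.array([onz(n,*p,42)[:2] for p in X]);print(n,P.round(1).tolist(),'centre',P.mean(0).round(1))
h=cv2.cvtColor(s,cv2.COLOR_RGB2HSV).astype(int);m=(h[...,0]>12)&(h[...,0]<32)&(h[...,1]>110);w=np.zeros_like(m);w[165:192,240:272]=m[165:192,240:272]
ys,xs=np.nonzero(w);c=np.column_stack([xs,ys]);print('foot left',c[c[:,0]==xs.min()].tolist(),'right',c[c[:,0]==xs.max()].tolist(),'bottom',c[c[:,1]==ys.max()].tolist())
p=np.array([541.7,-155.3,276.6-190.1])
for sx,sy in((1,1),(1,-1),(-1,1),(-1,-1)):
    print(sx,sy,[np.round(proj('scene',p+np.array([20*sx,14*sy,z])),1).tolist() for z in(0,12)])
E
```

```text
[[306.94, 182.15], [321.44, 182.24], [307.09, 205.71], [321.79, 205.84]] [[240.13, 197.85], [261.61, 189.88], [247.88, 205.91], [269.92, 197.79]]
top [[576.3, -135.1], [575.9, -172.9], [514.2, -134.7], [513.6, -172.7]] centre [ 545.  -153.9]
scene [[574.2, -171.5], [511.2, -173.0], [574.6, -132.9], [511.6, -133.1]] centre [ 542.9 -152.6]
foot left [[248, 179], [248, 180], [248, 181], [248, 182]] right [[265, 180]] bottom [[253, 186]]
1 1 [[250.4, 187.4], [250.3, 183.2]]
1 -1 [[244.5, 181.8], [244.4, 177.6]]
-1 1 [[264.7, 182.4], [264.7, 178.3]]
-1 -1 [[258.7, 177.0], [258.7, 172.9]]
```

Run:
```python
from m import *
t=np.load('pics/t3.npy').astype(float)
sat=(t[...,0]-t[...,2])   # brass signal
print(sat[190:204,306:327].round(0).astype(int).tolist())
for u,v in((310.4,200),(322.6,200)): print([onz('top',u,v,z)[:2].round(1).tolist() for z in(86.5,98.5)])
s=np.load('pics/s3.npy').astype(float);q=s[...,0]-s[...,2];print()
for r in range(172,190): print(r,q[r,243:270].astype(int).tolist())
```

```text
[[-4, 0, -6, 1, -4, 0, -5, 1, 13, 10, 9, 7, 14, 10, 10, 15, 8, 13, 7, 8, 10], [-5, -2, -4, -1, -1, -5, -4, -5, 3, 13, 14, 15, 12, 4, 20, 7, 8, 12, 11, 12, 7], [-5, 6, -1, 1, -1, -11, -1, 0, -5, 2, -2, 4, 8, 12, 8, 14, 12, 7, 12, 14, 17], [0, 6, 1, -1, -5, -3, -12, -12, 2, -6, -2, -6, -5, 2, -6, 2, 3, -1, 1, -4, -7], [3, 3, 2, -5, 31, 90, 5, -14, -10, -7, 1, -2, -2, -9, -5, -6, 2, -4, -11, 1, 9], [6, 0, 0, -13, 36, 102, 51, 20, 21, -13, -11, -7, -11, -2, -7, -10, -16, 1, -6, -3, -4], [0, 2, -2, -9, 37, 121, 139, 135, 104, 43, 43, 3, 15, 7, -1, 15, -4, -2, -11, -8, -23], [-1, 4, -1, -4, 31, 113, 126, 122, 127, 111, 116, 120, 125, 148, 146, 138, 88, -5, 1, -17, -34], [0, 2, -1, -5, 32, 115, 140, 121, 129, 128, 133, 134, 130, 126, 130, 131, 83, -9, -2, -11, -30], [2, 3, 0, -6, 36, 128, 141, 134, 137, 133, 142, 138, 139, 139, 136, 135, 88, -12, 0, -13, -40], [-1, 7, -1, -1, 0, 30, 33, 33, 24, 31, 33, 29, 30, 42, 81, 64, 2, -4, 2, -12, -31], [1, 1, 0, 0, -2, -7, -6, -9, -11, -10, -13, -13, -9, -11, -3, -6, -2, -4, 0, -12, -26], [2, 5, 1, 4, 3, -1, -1, 1, 1, -2, 1, -1, 1, -3, -2, 2, -1, -1,
[... 1734 characters left out ...]
 42, 28, 17, 7, -4, -15, -18, -20, -20]
185 [-20, -21, -20, -20, -17, -10, 6, 32, 60, 78, 84, 79, 72, 65, 56, 43, 28, 18, 8, -3, -10, -13, -17, -19, -20, -20, -20]
186 [-19, -21, -21, -20, -20, -17, -10, 6, 30, 55, 63, 55, 42, 28, 18, 9, -2, -10, -14, -17, -19, -19, -20, -21, -21, -21, -22]
187 [-20, -21, -20, -20, -20, -20, -18, -10, 6, 21, 25, 17, 6, -3, -9, -13, -17, -19, -19, -19, -20, -20, -22, -23, -24, -24, -22]
188 [-20, -20, -20, -20, -21, -20, -20, -17, -12, -5, -6, -10, -14, -17, -19, -19, -19, -18, -16, -15, -18, -19, -24, -28, -29, -26, -23]
189 [-21, -20, -20, -21, -20, -21, -20, -20, -19, -18, -18, -19, -20, -19, -19, -18, -16, -15, -14, -13, -14, -19, -26, -31, -33, -31, -28]
```

Top view: held foot centre (542.2,−155.4), base centre (545,−153.9); the scene view agrees on the relative offset within 1 mm. Move about +3 x, +1.3 y, then lower.

Run:
```python
from h import *
go([544.7,-154,236],89.5)
```

```text
at 5.4 [ 541.7 -153.9  277.5] F [-0.9 -0.2 -1. ] w 10.9 58.9 travel [-3.3  0.  41.4] dr [-0.0022 -0.0061 -0.0052]
```

Call:
move_arm(fingers=[0,0,0,0,0,0], travel=[[-3,0,10],[-3,0,22],[-3,0,33],[-3,0,39],[-3,0,40],[-3,0,40]], dr=[[-0.002,-0.006,-0.005],[-0.002,-0.006,-0.005],[-0.002,-0.006,-0.005],[-0.002,-0.006,-0.005],[-0.002,-0.006,-0.005],[-0.002,-0.006,-0.005]])

```text
clock: 6.0
position: [545.1, -154.6, 238.3]
ee_rot: [0.004, 1.0, -0.0, 0.001]
contact_force: [0.0, 0.2, -0.9]
gripper_width: 10.5
grasp_force: 58.8
```

Run:
```python
from h import *
go([544.7,-154,220],89.5)
save('scene','s4',(190,150,290,240),6)
go([544.7,-154,220],89.5)
```

```text
at 6.0 [ 545.1 -154.6  238.3] F [ 0.   0.2 -0.9] w 10.5 58.8 travel [ 0.4  0.6 18.3] dr [-0.0008  0.0017 -0.0003]
at 6.05 [ 545.2 -154.6  238.7] F [-0.3  0.3 -1.2] w 10.9 58.8 travel [ 0.5  0.6 18.7] dr [-0.0008  0.0026 -0.0003]
```

View pics/s4.png

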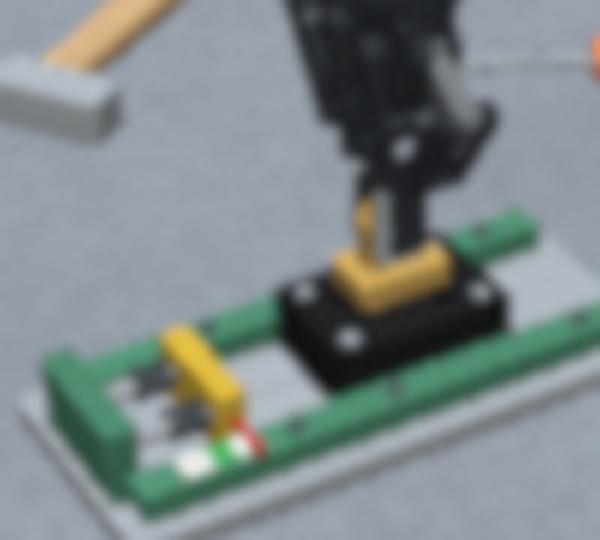

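The foot (crop 335–453) stands centred just over the base (283–508). Lowering gently.

Call:
move_arm(fingers=[0,0,0,0,0,0,0,0], travel=[[0.4,0.6,2],[0.4,0.6,4],[0.4,0.6,6],[0.4,0.6,8],[0.4,0.6,10],[0.4,0.6,11],[0.4,0.6,12],[0.4,0.6,12]], dr=[[0,0.001,0],[0,0.001,0],[0,0.001,0],[0,0.001,0],[0,0.001,0],[0,0.001,0],[0,0.001,0],[0,0.001,0]])

```text
clock: 6.85
position: [544.6, -154.1, 226.4]
ee_rot: [0.005, 1.0, -0.0, 0.0]
contact_force: [0.3, 0.6, -0.9]
gripper_width: 10.8
grasp_force: 58.8
```

Run:
```python
from h import *
go([544.7,-154,220],89.5)
```

```text
at 6.85 [ 544.6 -154.1  226.4] F [ 0.3  0.6 -0.9] w 10.8 58.8 travel [-0.1  0.1  6.4] dr [-0.0007  0.0009 -0.0005]
```

Call:
move_arm(fingers=[0,0,0,0,0,0,0], travel=[[0,0,2],[0,0,4],[0,0,5],[0,0,6],[0,0,6.5],[0,0,7],[0,0,7]], dr=[[0,0,0],[0,0,0],[0,0,0],[0,0,0],[0,0,0],[0,0,0],[0,0,0]])

```text
clock: 7.55
position: [544.6, -154.0, 220.6]
ee_rot: [0.004, 1.0, -0.0, 0.001]
contact_force: [-2.2, 1.0, 5.8]
gripper_width: 10.8
grasp_force: 59.9
```

Run:
```python
from h import *
go([544.7,-154,220],89.5)
```

```text
at 7.55 [ 544.6 -154.   220.6] F [-2.2  1.   5.8] w 10.8 59.9 travel [-0.1  0.   0.6] dr [-0.0009  0.0014 -0.0001]
```

Call:
move_arm(fingers=[0,0,0,0,0], travel=[[0,0,0.7],[0,0,1.5],[0,0,1.5],[0,0,1.5],[0,0,1.5]], dr=[[0,0,0],[0,0,0],[0,0,0],[0,0,0],[0,0,0]])

```text
clock: 8.05
position: [544.5, -154.0, 220.6]
ee_rot: [0.004, 1.0, -0.001, 0.001]
contact_force: [-5.4, 2.5, 13.9]
gripper_width: 10.9
grasp_force: 61.1
```

Run:
```python
from h import *
go([544.7,-154,220],89.5)
save('scene','s5',(190,150,290,240),6)
```

```text
at 8.05 [ 544.5 -154.   220.6] F [-5.4  2.5 13.9] w 10.9 61.1 travel [-0.2  0.   0.6] dr [-0.0012  0.0017  0.0003]
```

View pics/s5.png

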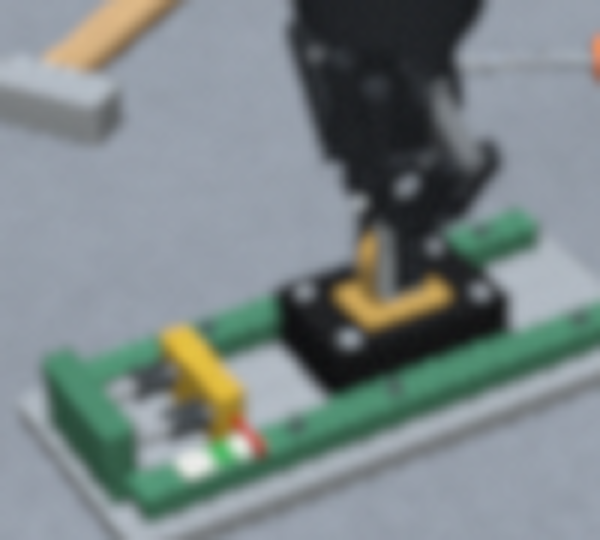

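The foot is level with the base's top (crop 335–453, 275–325), pointer at the scale's start. Ease the press and slide toward the fence.

Call:
move_arm(fingers=[0,0,0,0,0,0,0,0,0,0], travel=[[0,0,-1],[0,0,-1.6],[-2,0,-1.6],[-6,0,-1.6],[-11,0,-1.6],[-16,0,-1.6],[-21,0,-1.6],[-26,0,-1.6],[-29,0,-1.6],[-30,0,-1.6]], dr=[[0,0,0],[0,0,0],[0,0,0],[0,0,0],[0,0,0],[0,0,0],[0,0,0],[0,0,0],[0,0,0],[0,0,0]])

```text
clock: 9.1
position: [573.7, -154.7, 220.6]
ee_rot: [0.005, 1.0, -0.001, -0.002]
contact_force: [-7.8, -0.2, 11.4]
gripper_width: 11.0
grasp_force: 60.5
```

```bash
cat > f.py <<'E'
from h import *
def look(n):
    go([590,-154.4,220.6],89.5)
    t=arm.get_image('top');np.save(f'pics/{n}.npy',t);s=arm.get_image('scene');np.save(f'pics/{n}s.npy',s)
    for k,im,b in(('top',t,(285,140,312,172)),('scene',s,(210,205,245,240))):
        f=im.astype(float);r=np.clip(np.minimum(f[...,0]-f[...,1],f[...,0]-f[...,2])-40,0,None);w=r[b[1]:b[3],b[0]:b[2]];yy,xx=np.mgrid[b[1]:b[3],b[0]:b[2]]
        if w.sum()>30:
            u,v=(w*xx).sum()/w.sum(),(w*yy).sum()/w.sum();print(k,'red',round(u,2),round(v,2),onz(k,u,v,30)[:2].round(1),int(w.sum()))
E
python3 - <<'E'
from f import *
look('l1')
for k,n,b in(('top','top0',(285,140,312,172)),('scene','scene0',(210,205,245,240))):
    f=np.load(f'pics/{n}.npy').astype(float);r=np.clip(np.minimum(f[...,0]-f[...,1],f[...,0]-f[...,2])-40,0,None);w=r[b[1]:b[3],b[0]:b[2]];yy,xx=np.mgrid[b[1]:b[3],b[0]:b[2]];u,v=(w*xx).sum()/w.sum(),(w*yy).sum()/w.sum();print('start',k,u,v,onz(k,u,v,30)[:2].round(1))
E
```

```text
at 9.1 [ 573.7 -154.7  220.6] F [-7.8 -0.2 11.4] w 11.0 60.5 travel [-16.3   0.5  -0. ] dr [-0.0013 -0.003  -0.0004]
scene red 230.27 221.22 [ 631.5 -117. ] 304
start top 299.2780847145488 161.98956414978514 [ 633.5 -116.1]
start scene 230.25429553264604 221.20274914089347 [ 631.5 -117.1]
```

Call:
move_arm(fingers=[0,0,0,0,0,0], travel=[[-1,0,-1],[-3,0,-1],[-5,0,-1],[-7,0,-1],[-9,0,-1],[-9,0,-1]], dr=[[0,0,0],[0,0,0],[0,0,0],[0,0,0],[0,0,0],[0,0,0]])

```text
clock: 9.8
position: [584.1, -154.4, 220.6]
ee_rot: [0.005, 1.0, -0.0, 0.001]
contact_force: [-3.0, -0.3, 3.1]
gripper_width: 11.1
grasp_force: 59.5
```

```bash
python3 -c "
from f import *
look('l2')"
```

```text
at 9.8 [ 584.1 -154.4  220.6] F [-3.  -0.3  3.1] w 11.1 59.5 travel [-5.9  0.1  0. ] dr [-0.0008  0.0019 -0.0003]
scene red 230.34 220.98 [ 630.9 -117.7] 396
```

Call:
move_arm(fingers=[0,0,0,0,0], travel=[[-2,0,0],[-4,0,0],[-6,0,0],[-7,0,0],[-7,0,0]], dr=[[0,0,0],[0,0,0],[0,0,0],[0,0,0],[0,0,0]])

```text
clock: 10.4
position: [589.4, -154.5, 220.7]
ee_rot: [0.005, 1.0, -0.0, -0.002]
contact_force: [-8.1, 1.0, 7.4]
gripper_width: 11.1
grasp_force: 60.2
```

```bash
python3 -c "
from f import *
look('l3')"
```

```text
at 10.4 [ 589.4 -154.5  220.7] F [-8.1  1.   7.4] w 11.1 60.2 travel [-0.6  0.1  0.1] dr [-0.0005 -0.0041 -0.0006]
scene red 230.32 220.96 [ 630.9 -117.8] 395
```

Call:
move_arm(fingers=[0,0,0,0,0], travel=[[-1,0,0],[-3,0,0],[-5,0,0],[-6,0,0],[-6,0,0]], dr=[[0,0,0],[0,0,0],[0,0,0],[0,0,0],[0,0,0]])

```text
clock: 11.0
position: [594.0, -154.7, 220.8]
ee_rot: [0.005, 1.0, -0.0, -0.004]
contact_force: [-11.7, 1.8, 11.3]
gripper_width: 11.0
grasp_force: 60.7
```

```bash
python3 -c "
from f import *
look('l4')"
```

```text
at 11.0 [ 594.  -154.7  220.8] F [-11.7   1.8  11.3] w 11.0 60.7 travel [4.  0.2 0.2] dr [-0.0005 -0.0089 -0.0006]
scene red 228.8 221.28 [ 634.5 -118.6] 346
```

Call:
move_arm(fingers=[0,0,0,0,0], travel=[[-1,0,-0.7],[-3,0,-1],[-5,0,-1],[-6,0,-1],[-6,0,-1]], dr=[[0,-0.002,0],[0,-0.004,0],[0,-0.006,0],[0,-0.006,0],[0,-0.006,0]])

```text
clock: 11.6
position: [598.8, -154.7, 220.8]
ee_rot: [0.005, 1.0, -0.0, -0.004]
contact_force: [-15.2, 0.9, 11.0]
gripper_width: 11.0
grasp_force: 60.5
```

```bash
python3 -c "
from f import *
look('l5')"
```

```text
at 11.6 [ 598.8 -154.7  220.8] F [-15.2   0.9  11. ] w 11.0 60.5 travel [8.8 0.2 0.3] dr [-0.     -0.0079 -0.0012]
scene red 226.62 221.6 [ 639.3 -120.3] 530
```

Call:
move_arm(fingers=[0,0,0,0,0,0,0], travel=[[-1,0,-0.5],[-2,0,-1],[-3,0,-1],[-4,0,-1],[-4,0,-1],[-4,0,-1],[-4,0,-1]], dr=[[0,-0.002,0],[0,-0.004,0],[0,-0.004,0],[0,-0.004,0],[0,-0.004,0],[0,-0.004,0],[0,-0.004,0]])

```text
clock: 12.4
position: [601.9, -154.8, 220.8]
ee_rot: [0.005, 1.0, 0.0, -0.003]
contact_force: [-15.8, 0.7, 7.7]
gripper_width: 11.1
grasp_force: 60.1
```

```bash
python3 -c "
from f import *
look('l6')
cv2.imwrite('pics/c6.png',cv2.resize(np.load('pics/l6s.npy')[150:240,190:290,::-1],None,fx=6,fy=6,interpolation=cv2.INTER_CUBIC))"
```

```text
at 12.4 [ 601.9 -154.8  220.8] F [-15.8   0.7   7.7] w 11.1 60.1 travel [11.9  0.3  0.3] dr [ 0.0003 -0.007  -0.0018]
scene red 225.7 222.45 [ 642.6 -118.6] 415
```

View pics/c6.png

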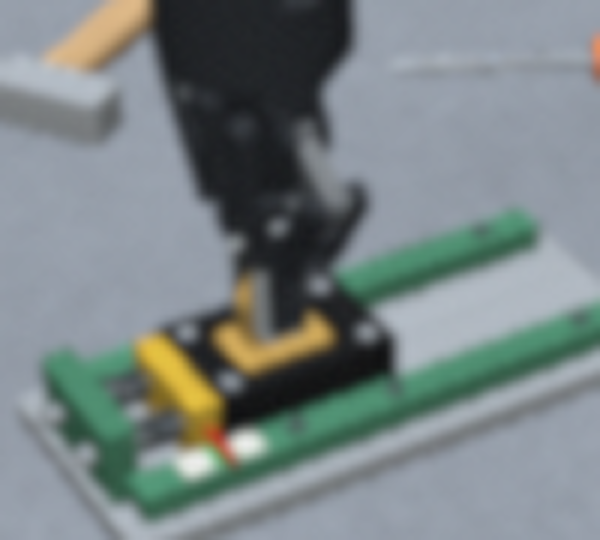

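The red pointer (crop 222,445) stands in the middle of the green, between the two white parts, with the foot flush and the base flat. Hold to confirm it is steady.

Call:
move_arm(fingers=[0,0,0,0,0,0,0,0], travel=[[0,0,0],[0,0,0],[0,0,0],[0,0,0],[0,0,0],[0,0,0],[0,0,0],[0,0,0]], dr=[[0,0,0],[0,0,0],[0,0,0],[0,0,0],[0,0,0],[0,0,0],[0,0,0],[0,0,0]])

```text
clock: 13.3
position: [601.9, -154.8, 220.8]
ee_rot: [0.005, 1.0, 0.0, -0.003]
contact_force: [-15.4, 0.9, 7.6]
gripper_width: 10.8
grasp_force: 60.1
```

```bash
python3 -c "
from f import *
look('l7')
s=arm.read_state();d=s['position']-[601.9,-154.8,220.8]
print(d)
if abs(d).max()<1.5: print(arm.job_done())"
```

```text
at 13.3 [ 601.9 -154.8  220.8] F [-15.4   0.9   7.6] w 10.8 60.1 travel [11.9  0.3  0.3] dr [ 0.0004 -0.007  -0.0018]
scene red 225.7 222.45 [ 642.6 -118.6] 414
[ 0.01727223 -0.00591062  0.02421976]
the job is handed in; nothing more can be done
None
```

The job is handed in, with no verdict returned: the brass lug plate is flush in the base, and the arm is still gripping it and pushing the base steadily against the fence, with the pointer mid-green (about 11 mm of travel by camera).

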